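# Sort the optical table parts into their trays

## Robot

A 7-joint arm with a two-finger parallel gripper is mounted at the origin on the work surface. World frame = base frame: x ahead of the robot, y to its left, z up, the work surface at z = 0. Lengths are in m, angles in rad, forces in N, time in s.
With the tool pointing down it reaches from about 0.425 to 0.95 m from the base axis. Payload 4.7 kg.
Tool frame: the origin (TCP) lies on the centre line of the jaws, within the pads' length; the fingertips stand robot.nose_length ahead of it and the grasp point (between the pads) lies 8 mm behind it (robot.nose_length is the distance from the TCP to the fingertips, in m); z points along the fingers, x is the direction in which the jaws open and shut, and the axes are right-handed (so a half turn about z gives the same grasp; the last joint's range is limited). The gripper opens to 85 mm and grips with 20 to 120 N. Pads are 22 mm wide; open, the fingers measure 114 mm over their backs; the gripper's body (76 mm by 85 mm) begins 54 mm behind the grasp point. The pads swing forward as they close: fully open they stand 13 mm farther back than shut.
Start: joints at [1.092, 0.469, -0.049, 1.532, 0.024, 1.141, -0.082], TCP at [0.294, -0.608, 0.242] pointing down, gripper open.
Joint ranges: [-2.59, 2.59], [-0.33, 1.99], [-1.39, 1.29], [0.1, 2.45], [-1.04, 4.18], [0.21, 1.99], [-2.66, 2.66]. Speed limits (rad/s): [2.57, 2.57, 3.14, 3.14, 3.14, 3.14, 3.14].

## Interface

Orientations are given as [roll, pitch, yaw] about the fixed x, y, z axes, in that order (R = Rz(yaw) Ry(pitch) Rx(roll)).
In Python, from plant import robot gives the robot as it stands. Calls block until the motion is done:
- robot.goto(position, orientation): joint-space move of the TCP to a pose.
- robot.move_straight(position, vel=0.15, attitude=None, contact_N=None): straight line of the TCP; attitude=None keeps the orientation; vel is the mean speed in m/s. With contact_N (N) it stops when the force on the tool has changed by that much, and returns True; else False.
- robot.move_joints(angles): joint-space move.
- robot.grip(opening, strength=None): opening from 0.0 (shut) to 1.0 (fully open); strength is the grip in N (None keeps the last); returns when the fingers have stopped.
- robot.sleep(seconds).
- robot.inverse_kinematics(position, orientation): joint angles nearest the present ones, or None.
- robot.sense(): the state.
- robot.grab_frame(name): name is "side" or "top"; returns a dict with "image" (420x560x3 uint8, red, green, blue), "range_z" (420x560 float32, m along the optical axis (not along the pixel's ray), 0 where there is no reading), "fx", "fy", "cx", "cy" (pixels), "R" (3x3) and "t" (3): a world point X has camera coordinates R X + t. Camera axes: x right, y down, z forward; pixel columns grow to the right and rows downward; lengths in m; the calibration is good to about 2 mm. A picture is of the moment at which its call begins.
A pose or a line that the arm cannot do raises robot.IKError and nothing moves.
- robot.close_job(): hands the job in, once; it reports no verdict.
The state is a dict: "t": time; "joint_pos": joint angles; "joint_velocities": joint speeds; "effort": joint torques, N m; "tcp_pos": TCP position; "tcp_rot": TCP orientation; "wrist_force": force on the tool from outside, world axes, zero at the start; "torque": the same for the moment, N m; "opening": opening from 0.0 (shut) to 1.0 (fully open).
Only numpy, scipy, OpenCV 4.12 (cv2) and the standard library are available. Lean on these libraries where they do the work, as an engineer would, in place of code of your own. Each camera call takes 0.05 s, during which the arm holds its last target.

## Task

Tidy the loose optics parts away: put both steel posts, both black lens tubes and the clamping fork into the blue trays, each in the tray whose ledge shows a sample of its kind. Posts and tubes must stand upright and the fork lie flat, each on the tray floor and not on another part; leave the mirror mount and the translation stage where they stand.

Things in the scene. Friction and masses are not known exactly. Their poses are not given: they have to be found in the camera images.
- post_tall_mid (a point): Pedestal post, the taller one: round bright steel bar 25.4 mm across, 65 mm high, standing on end; its lowest 9 mm is a foot flange 32 mm across. The point is the centre, 32.5 mm above its foot; z along its axis, up. Loose, about 0.26 kg.
- post_short_mid (a point): Pedestal post, the shorter one: the same 25.4 mm bright steel bar with a 32 mm foot flange 9 mm high, 50 mm high, standing. The point is the centre, 25 mm above its foot; z along its axis, up. Loose, about 0.2 kg.
- tube_wide_mid (a point): Lens tube, the wide one: black ring, 40 mm outside, 33 mm inside, 26 mm high, open at both ends, standing on its end. The point is the centre, 13 mm up; z along its axis. Loose, about 50 g.
- tube_slim_mid (a point): Lens tube, the slim one: black ring, 30 mm outside, 23 mm inside, 34 mm high, open at both ends, standing on its end. The point is the centre, 17 mm up; z along its axis. Loose, about 40 g.
- fork_mid (a point): Clamping fork: flat dark steel bar with a long slot through it, 75 mm long (its x axis), 30 mm wide (y), 14 mm thick (z), lying flat; the slot is 12 mm wide and the sides are straight. The point is the centre, 7 mm up. Loose, about 0.12 kg.
- tray_posts: Blue open tray, fixed, one of three alike: 116 (x) by 146 mm (y) outside, 110 by 140 inside, walls 22 mm high, inner floor 3 mm above the table. A ledge 8 mm high on its +x side, 58 to 114 mm from the tray's centre, carries a fixed sample 90 mm from that centre: a steel post 50 mm high (its top 58 mm above the table): tray for posts. The origin is the centre of the tray's underside without ledge; z up.
- tray_tubes: Blue open tray, fixed, one of three alike: 116 (x) by 146 mm (y) outside, 110 by 140 inside, walls 22 mm high, inner floor 3 mm above the table. A ledge 8 mm high on its +x side, 58 to 114 mm from the tray's centre, carries a fixed sample 90 mm from that centre: a black lens tube 40 mm across and 26 mm high: tray for lens tubes. The origin is the centre of the tray's underside without ledge; z up.
- tray_forks: Blue open tray, fixed, one of three alike: 116 (x) by 146 mm (y) outside, 110 by 140 inside, walls 22 mm high, inner floor 3 mm above the table. A ledge 8 mm high on its +x side, 58 to 114 mm from the tray's centre, carries a fixed sample 90 mm from that centre: a clamping fork lying flat, crosswise: tray for forks. The origin is the centre of the tray's underside without ledge; z up.
- mirror_mount_mid (a point): Bystander among the parts: small black square mirror mount with a round mirror and two brass screws, on a dark foot 44 mm (x) by 50 mm (y), 57 mm high over all, loose. The point is its centre, 28 mm up. Leave it alone.
- stage_mid (a point): Bystander among the parts: small translation stage, a grey and black block 46 mm square and 24 mm high with a micrometer spindle that sticks out to 45 mm from the centre on its -x side, loose. The point is its centre, 12 mm up. Leave it alone.
Mind the look-alikes: they are no part of the job. Leave any yellow look-alike of the part that bears post_short_mid alone.

How it is judged:
By the outcome, as a careful person would: the job done as asked, in the order asked, and still so for the second after the job is handed in, with the robot touching nothing.
It also fails if it takes over 120 s, if anything falls off the work surface, if the arm or the gripper's body presses on something with over 40 N, if the wrist force passes 120 N, or if a joint passes its speed limit or range.

## Working session

There is one attempt and no reset: what is moved stays moved. The work goes in short steps, each a Python script; the robot and the scene stay as the last script left them, time stands still between calls to the robot, and variables do not carry over. Pictures are saved under pics/ and viewed, and the job is handed in when it is done.

```bash
ls; mkdir -p pics
cat > h.py <<'E'
import numpy as np, cv2
from plant import robot
def snap(n,fn):
    f=robot.grab_frame(n); cv2.imwrite('pics/'+fn+'.png',f['image'][:,:,::-1]); np.savez('pics/'+fn+'.npz',**f); return f
def load(fn): return np.load('pics/'+fn+'.npz')
def cloud(f):
    z=f['range_z']; v,u=np.mgrid[:z.shape[0],:z.shape[1]]
    P=np.stack([(u-f['cx'])/f['fx']*z,(v-f['cy'])/f['fy']*z,z],-1)
    W=(P-f['t'])@f['R']; W[z==0]=np.nan; return W
def topix(f,X):
    c=f['R']@np.array(X)+f['t']; return c[0]/c[2]*f['fx']+f['cx'],c[1]/c[2]*f['fy']+f['cy']
E
python3 - <<'E'
from h import *
for n in('top','side'):
    f=snap(n,n+'0'); print(n,f['fx'],f['R'],f['t'],'cam',-f['R'].T@f['t'])
print(robot.sense(),robot.nose_length)
E
```

```text
pics
top 511.76424955052687 [[ 0.02108542 -0.99974058 -0.00861219]
 [-0.98968812 -0.01965115 -0.14188463]
 [ 0.14167859  0.01151508 -0.98984574]] [-0.01042981  0.48657345  1.01476376] cam [ 0.33800559 -0.01255047  1.07340705]
side 477.5511516827275 [[ 0.93505524 -0.35449081 -0.00282209]
 [-0.27552292 -0.72170309 -0.63500533]
 [ 0.22306684  0.59454261 -0.7725026 ]] [-0.44824166  0.17440379  0.79767524] cam [ 0.28924805 -0.50728172  0.72568856]
{'t': 0.1, 'joint_pos': array([ 1.09211498,  0.46937844, -0.04858077,  1.53356283,  0.02407061,
        1.14098613, -0.08226321]), 'joint_velocities': array([-0.00159303, -0.00324344,  0.00168525, -0.00593134,  0.00123689,
        0.00032949, -0.00332623]), 'effort': array([ 1.78715341e-04, -5.11517859e+01, -4.71449713e-02, -2.38390768e+01,
        1.07914367e-02,  4.38742121e-03,  1.39290179e-05]), 'tcp_pos': array([ 0.29326606, -0.60741269,  0.24135931]), 'tcp_rot': array([ 3.14155314e+00,  1.75021452e-03, -1.12097438e+00]), 'wrist_force': array([ 0.12331099, -0.55724865, -0.33143587]), 'torque': array([ 0.01934514,  0.05012584, -0.00962453]), 'opening': 1.0004433826921102} 0.011
```

View pics/top0.png

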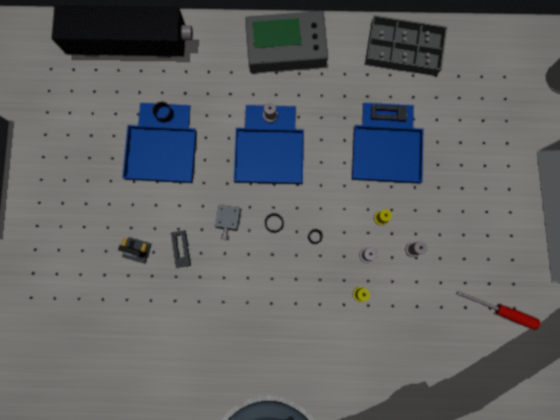

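View pics/side0.png

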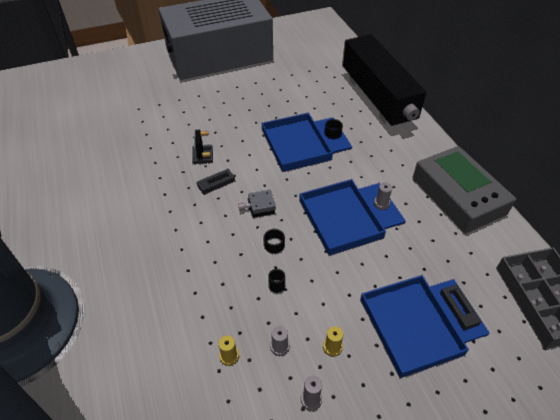

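Top view. Steel posts are at (369,254) and (418,248), with yellow look-alikes at (383,216) and (362,294) to be left alone. The wide tube is at (274,222) and the slim tube at (315,236). The fork is at (181,248). The bystanders are the mount (135,248) and the stage (228,216). The trays are tubes (160,154), posts (269,156) and forks (388,154), and their ledge samples are fixed. Next, a close crop and measurements.

Run:
```python
from h import *
f=load('top0'); im=cv2.imread('pics/top0.png')
c=im[195:305,110:450]; cv2.imwrite('pics/crop0.png',cv2.resize(c,None,fx=2.35,fy=2.35,interpolation=cv2.INTER_CUBIC))
W=cloud(f)
# table flatness
m=(W[...,2]>-.01)&(W[...,2]<.01); print('table z',np.nanmedian(W[...,2][m]))
g=load('side0'); Wg=cloud(g); zz=Wg[...,2]; print('side table',np.nanmedian(zz[abs(zz)<.01]))
obs=((W[...,2]>.006)&(W[...,2]<.12)).astype(np.uint8)
obs[:190]=0; obs[305:]=0; obs[:,:100]=0; obs[:,455:]=0
n,l,s,ce=cv2.connectedComponentsWithStats(obs)
for i in range(1,n):
    if s[i,4]<15: continue
    P=W[l==i]; h=np.nanpercentile(P[:,2],97); T=P[P[:,2]>h-.006]
    r=cv2.minAreaRect((T[:,:2]*1000).astype(np.float32))
    print(ce[i].round(),s[i,4],'h',h.round(4),'topmean',T.mean(0).round(4),'circ',[np.round(x,1) for x in cv2.minEnclosingCircle((T[:,:2]*1000).astype(np.float32))],'rect',np.round(r[0],1),np.round(r[1],1),round(r[2],1))
# trays
hsv=cv2.cvtColor(im,cv2.COLOR_BGR2HSV); b=(cv2.inRange(hsv,(100,150,60),(130,255,255)))
n,l,s,ce=cv2.connectedComponentsWithStats(b)
for i in range(1,n):
    if s[i,4]<500: continue
    P=W[l==i]
    R=P[P[:,2]>.018]; r=cv2.minAreaRect((R[:,:2]*1000).astype(np.float32)); F=P[P[:,2]<.006]
    print('tray',ce[i].round(),'rim rect',np.round(r[0],1),np.round(r[1],1),round(r[2],1),'floor',np.nanmedian(F,0).round(4), 'rimz',np.nanmedian(R[:,2]))
```

```text
table z -0.0001110938323298439
side table 0.0011610915257684827
[227. 218.] 591 h 0.0273 topmean [0.4752 0.0949 0.024 ] circ [array([467.2,  95.2]), np.float64(37.6)] rect [464.5  96.4] [46.  69.4] 82.9
[383. 216.] 208 h 0.0526 topmean [ 0.4821 -0.2272  0.0498] circ [array([ 481.9, -226.8]), np.float64(12.6)] rect [ 481.9 -227. ] [24.6 22.6] 89.4
[273. 222.] 125 h 0.0299 topmean [ 0.4663 -0.0015  0.0263] circ [array([465.7,  -1.8]), np.float64(19.9)] rect [466.  -2.] [38.  37.7] 77.3
[315. 235.] 101 h 0.0374 topmean [ 0.4393 -0.0857  0.0342] circ [array([439.2, -87. ]), np.float64(14.8)] rect [439.1 -86.5] [28.5 27.3] 26.8
[180. 249.] 418 h 0.0169 topmean [0.4059 0.191  0.0139] circ [array([408.5, 190.6]), np.float64(38.5)] rect [408.4 191.4] [74.7 30.3] 10.9
[134. 249.] 573 h 0.0589 topmean [0.4026 0.2864 0.0564] circ [array([405. , 283.6]), np.float64(24.7)] rect [406.7 282.6] [45.8 27.5] 72.6
[416. 248.] 256 h 0.0672 topmean [ 0.417  -0.2916  0.0651] circ [array([ 417.1, -291.9]), np.float64(12.6)] rect [ 417.3 -291.8] [23.3 24.3] 21.4
[367. 254.] 206 h 0.0531 topmean [ 0.403  -0.196   0.0502] circ [array([ 403.3, -196. ]), np.float64(12.4)] rect [ 403.1 -196.1] [23.3 24.5] 56.6
[361. 294.] 206 h 0.0527 topmean [ 0.3229 -0.1823  0.0498] circ [array([ 322.9, -182.1]), np.float64(12.5)] rect [ 322.6 -182.2] [23.7 23.6] 75.5
tray [161. 147.] rim rect [630.2 242.5] [144.2 159. ] 88.0 floor [0.6145 0.2461 0.0026] rimz 0.02137439463608376
tray [387. 149.] rim rect [ 641.2 -240.3] [144.7 163.6] 87.6 floor [ 0.6223 -0.2421  0.0026] rimz 0.02134268727436245
tray [269. 148.] rim rect [609.9  11.2] [142.  117.1] 89.6 floor [0.6154 0.0126 0.0027] rimz 0.021258712500937284
```

View pics/crop0.png

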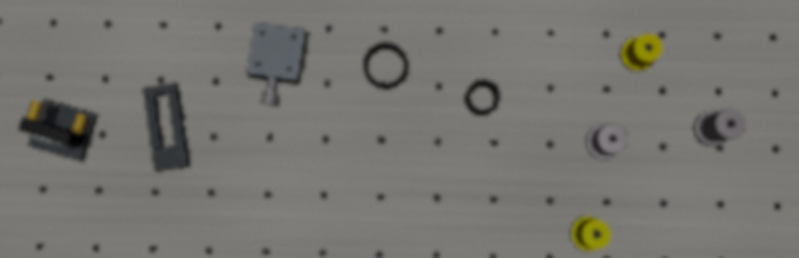

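The crop matches: two bright steel posts, one 50 mm (h≈50) and one 65 mm. The yellow ones are excluded. Tubes measure 38 and 28 mm across, and the fork 75×30 at about 10.9°. Next I refine the trays and cross-check with the side camera.

Run:
```python
from h import *
for nm in('top0','side0'):
    f=load(nm); im=cv2.imread(f'pics/{nm}.png'); W=cloud(f)
    hsv=cv2.cvtColor(im,cv2.COLOR_BGR2HSV); b=cv2.inRange(hsv,(100,140,40),(130,255,255))>0
    for n,y0 in(('tubes',.246),('posts',.012),('forks',-.242)):
        m=b&(abs(W[...,1]-y0)<.1)&(abs(W[...,0]-.615)<.075)
        P=W[m]; P=P[(P[:,2]>.017)&(P[:,2]<.028)&(P[:,0]<.674)]
        r=cv2.minAreaRect((P[:,:2]*1000).astype(np.float32)); print(nm,n,np.round(r[0],1),np.round(r[1],1),round(r[2],1))
    for n,x,y,h in(('tall',.417,-.2918,.065),('short',.403,-.196,.05),('wide',.466,-.0018,.026),('slim',.439,-.0868,.034),('fork',.408,.191,.014)):
        m=(np.hypot(W[...,0]-x,W[...,1]-y)<(.045 if n=='fork' else .025))&(abs(W[...,2]-h)<.005)
        P=(W[m][:,:2]*1000).astype(np.float32); r=cv2.minAreaRect(P); print(nm,n,len(P),np.round(r[0],1),np.round(r[1],1),round(r[2],1))
for p in((.417,-.292),(.403,-.196),(.466,-.002),(.439,-.087),(.408,.191),(.612,.03),(.612,.25),(.62,-.24)):
    for y in (0,np.pi/2,-np.pi/2,np.pi): 
        q=robot.inverse_kinematics([*p,.03],[np.pi,0,y]); print(p,round(y,2),None if q is None else np.round(q,2))
```

```text
top0 tubes [609.8 243.5] [145.  117.9] 88.2
top0 posts [609.9  11.5] [142.5 117.1] 89.6
top0 forks [ 617.6 -239.2] [145.6 116.4] 87.7
top0 tall 131 [ 417.3 -291.8] [23.3 24.3] 21.4
top0 short 129 [ 403.1 -196. ] [23.8 24.4] 28.4
top0 wide 95 [466.   -1.2] [39.2 37.2] 1.4
top0 slim 73 [438.9 -86.9] [28.2 28.8] 65.0
top0 fork 403 [408.3 191.6] [74.9 30.7] 10.9
side0 tubes [607.4 244.9] [150.3 117.5] 88.5
side0 posts [608.   11.3] [117.4 147.3] 0.2
side0 forks [ 617.  -240.2] [145.6 117. ] 88.2
side0 tall 263 [ 416.1 -292.6] [24.1 23.8] 68.1
side0 short 215 [ 402.1 -197. ] [24.4 24.6] 68.5
side0 wide 159 [464.3  -2.2] [39.7 39.7] 19.8
side0 slim 133 [438.4 -87.9] [29.9 28.2] 52.3
side0 fork 392 [406.4 190.4] [75.6 33.4] 12.5
(0.417, -0.292) 0 [ 0.79  0.52 -0.33  2.08  0.3   0.58  0.25]
(0.417, -0.292) 1.57 [ 0.99  0.58 -0.59  2.07  0.53  0.65  1.61]
(0.417, -0.292) -1.57 [ 0.57  0.5  -0.06  2.09  0.05  0.55 -1.09]
(0.417, -0.292) 3.14 [ 0.33  0.51  0.25  2.11 -0.23  0.55 -2.39]
(0.403, -0.196) 0 [ 0.67  0.46 -0.37  2.22  0.34  0.52  0.03]
(0.403, -0.196) 1.57 [ 0.85  0.51 -0.6   2.21  0
[... 967 characters left out ...]
.77 -0.54]
(0.612, 0.03) 1.57 [ 0.4   0.75 -0.74  1.82  0.67  0.84  0.9 ]
(0.612, 0.03) -1.57 [ 0.03  0.63 -0.21  1.84  0.19  0.69 -1.85]
(0.612, 0.03) 3.14 [ 0.64  1.   -1.19  1.81  1.04  1.12  2.21]
(0.612, 0.25) 0 [-0.02  0.77 -0.64  1.7   0.58  0.86 -0.91]
(0.612, 0.25) 1.57 [-0.    0.78 -0.67  1.7   0.61  0.88  0.64]
(0.612, 0.25) -1.57 [-0.2   0.71 -0.37  1.71  0.34  0.78 -2.3 ]
(0.612, 0.25) 3.14 [ 0.26  1.05 -1.19  1.69  1.05  1.18  1.92]
(0.62, -0.24) 0 [ 0.54  0.71 -0.34  1.7   0.31  0.78  0.05]
(0.62, -0.24) 1.57 [ 0.72  0.77 -0.61  1.69  0.56  0.86  1.43]
(0.62, -0.24) -1.57 [ 0.36  0.68 -0.07  1.72  0.07  0.75 -1.32]
(0.62, -0.24) 3.14 [ 0.12  0.69  0.27  1.73 -0.25  0.75 -2.63]
```

```bash
cat >> h.py <<'E'
PI=np.pi
def pick(x,y,z,yaw,op,N,safe=.17):
    robot.goto([x,y,safe],[PI,0,yaw]); robot.grip(op)
    if robot.move_straight([x,y,z],vel=.12,contact_N=10): print('CONTACT on descent',robot.sense()['tcp_pos'])
    robot.grip(0.0,N); s=robot.sense(); print('gripped width mm',s['opening']*85,'tcp',s['tcp_pos'].round(4))
    robot.move_straight([x,y,safe],vel=.15); s=robot.sense(); print('lifted',s['opening']*85,s['wrist_force'].round(2),'t',s['t'])
def place(x,y,z,yaw,op,safe=.17):
    robot.goto([x,y,safe],[PI,0,yaw])
    robot.move_straight([x,y,z+.015],vel=.15)
    c=robot.move_straight([x,y,z-.002],vel=.025,contact_N=4); s=robot.sense(); print('place contact',c,s['tcp_pos'].round(4),s['opening']*85)
    robot.grip(op); robot.move_straight([x,y,safe],vel=.2); print('t',robot.sense()['t'])
E
python3 - <<'E'
from h import *
pick(.4167,-.2922,.038,PI/2,.7,60)
snap('side','side1')
E
```

```text
gripped width mm 24.301940325928154 tcp [ 0.417  -0.2925  0.0387]
lifted 24.189309352773112 [-0.18 -0.12 -2.99] t 4.8417
```

View pics/side1.png

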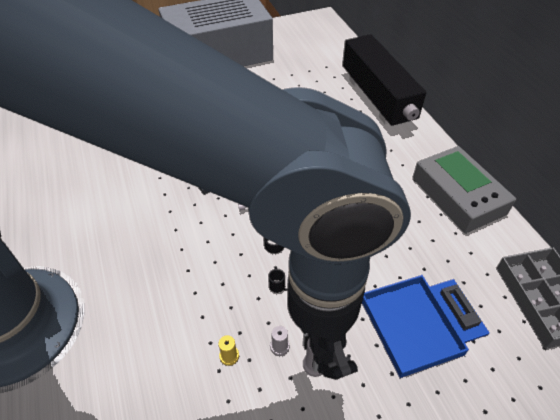

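The tall post is held at about (315,355), width 24 mm, with about 2.7 N of load. Placing it, then the short one.

Run:
```python
from h import *
place(.609,.0115+.035,.0417,0,.6)
pick(.4026,-.1965,.033,PI/2,.7,60)
place(.609,.0115-.035,.0367,0,.6)
s=robot.sense()
robot.goto([.5,-.2,.2],[PI,0,0])
snap('side','side2');snap('top','top2')
```

```text
place contact True [0.6089 0.0464 0.0417] 23.787510729957415
t 9.4417
gripped width mm 23.894951498912686 tcp [ 0.4028 -0.1966  0.0337]
lifted 23.3055560644584 [-0.82 -0.15 -2.5 ] t 14.2333
place contact True [ 0.6088 -0.0236  0.0368] 23.401257230168483
t 18.65
```

View pics/side2.png

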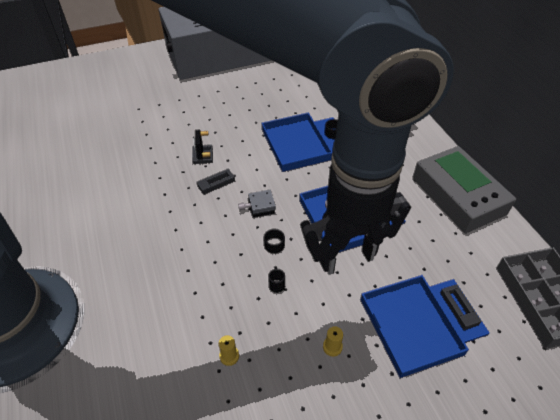

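View pics/top2.png

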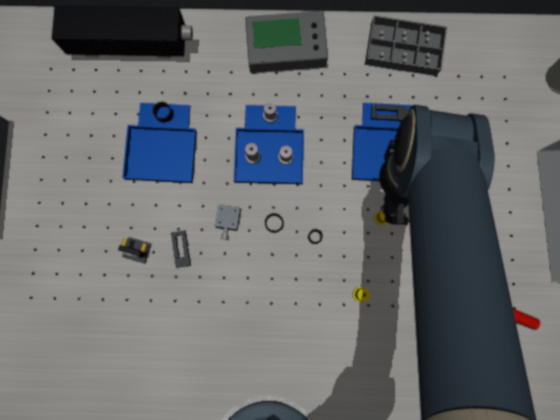

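Both posts stand upright in the centre tray at (251,153) and (286,155), and the yellow ones are untouched. Now the tubes.

Run:
```python
from h import *
pick(.4386,-.0873,.020,0,.65,25)
place(.608,.244+.035,.0235,0,.6)
pick(.4652,-.0018,.015,0,.72,25)
place(.608,.244-.035,.0185,0,.62)
robot.goto([.5,-.1,.22],[PI,0,0])
snap('side','side3');snap('top','top3')
```

```text
gripped width mm 28.861478426670104 tcp [ 0.439  -0.0874  0.0206]
lifted 29.12543065014476 [-0.02  0.51 -0.49] t 23.3083
place contact True [0.6079 0.2788 0.0237] 29.17159110241651
t 27.6333
gripped width mm 39.39936565799001 tcp [ 0.4656 -0.0019  0.0157]
lifted 39.30133868456829 [-0.59 -0.79 -0.53] t 32.05
place contact True [0.6079 0.2088 0.0188] 38.84517657047026
t 35.8833
```

View pics/side3.png

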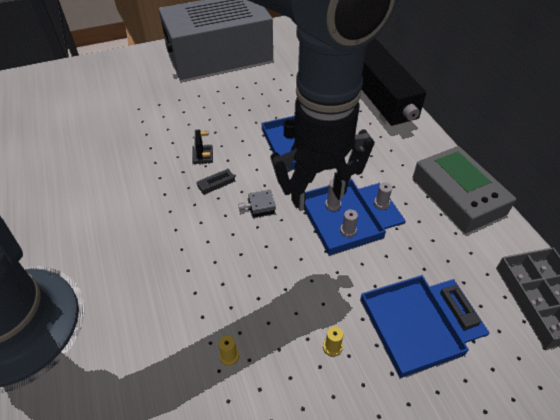

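View pics/top3.png

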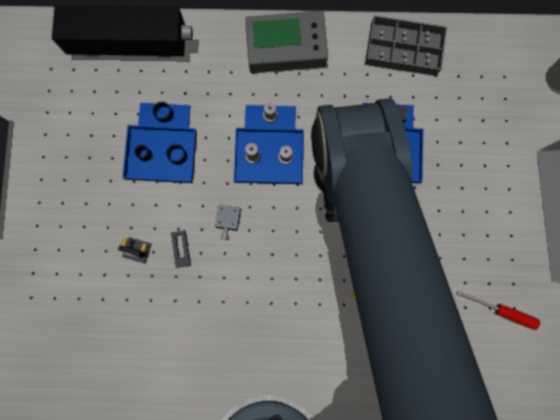

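The tubes stand in the left tray at (143,153) and (176,154). Now the fork.

Run:
```python
from h import *
pick(.4075,.191,.013,np.radians(101.3),.58,60,safe=.2)
snap('side','side4')
place(.617,-.24,.0163,PI/2-.03,.58,safe=.2)
robot.goto([.45,-.45,.25],[PI,0,0])
snap('side','side5');snap('top','top5')
```

```text
gripped width mm 27.958107610263355 tcp [0.4079 0.1911 0.0137]
lifted 28.02592841553125 [ 0.19  0.26 -1.41] t 42.0333
place contact True [ 0.6168 -0.2401  0.0168] 28.21435304077244
t 47.0917
```

View pics/side5.png

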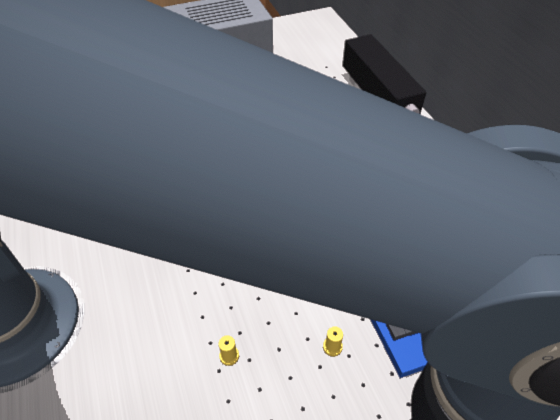

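View pics/top5.png

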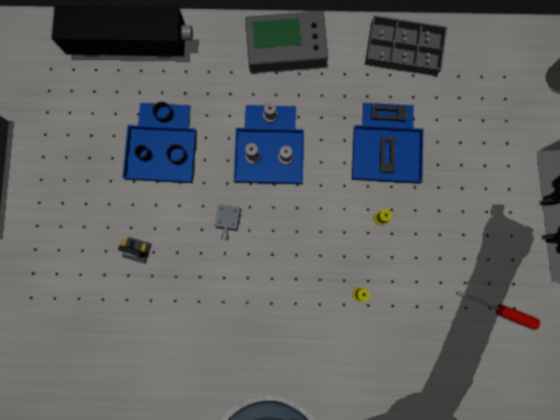

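All the parts are in their trays. A height check, then hand in.

Run:
```python
from h import *
a=cloud(load('top0')); W=cloud(load('top5'))
for n,x,y,r in(('tall',.609,.0465,.02),('short',.609,-.0235,.02),('slim',.608,.279,.02),('wide',.608,.209,.025),('fork',.617,-.24,.042)):
    m=(np.hypot(W[...,0]-x,W[...,1]-y)<r+.005)&(W[...,2]>.010); P=W[m]; h=np.percentile(P[:,2],95); T=P[P[:,2]>h-.007]
    print(n,'h',h.round(4),'z spread',T[:,2].std().round(4),'ctr',np.round(cv2.minAreaRect((T[:,:2]*1000).astype(np.float32))[0],1))
for n,u,v in(('mount',135,248),('stage',228,216),('y1',383,216),('y2',362,294)):
    s=np.s_[v-14:v+15,u-14:u+15]; print(n,'median depth diff',np.nanmedian(abs(a[s]-W[s])),np.nanpercentile(abs(a[s][...,2]-W[s][...,2]),97))
robot.close_job()
```

```text
tall h 0.0698 z spread 0.0017 ctr [608.9  47. ]
short h 0.0555 z spread 0.0021 ctr [608.7 -24.1]
slim h 0.0385 z spread 0.002 ctr [608.4 278.3]
wide h 0.0303 z spread 0.0022 ctr [608.6 208.7]
fork h 0.0197 z spread 0.0019 ctr [ 616.4 -239.7]
mount median depth diff 0.00040090341419474207 0.005707418802243141
stage median depth diff 0.00031720471636033365 0.005905664944703496
y1 median depth diff 0.00045542274264149954 0.005755281081204563
y2 median depth diff 0.00025721970399789074 0.005809691940237086
the job is handed in; nothing more can be done
```

All five parts are in their trays and the job is handed in. The last motion ended a little after 47 s of the 120 s allowed. Both posts are in the centre tray, both tubes in the left tray and the fork lies flat in the right tray.

- **Placement:** In the last top image and depth check, each part sits within 1 mm of where I aimed. Measured top heights, against what standing or lying on the 3 mm tray floor should give:

| Part | Measured (mm) | Expected (mm) |
|---|---|---|
| Tall post | 70 | 68 |
| Short post | 55.5 | 53 |
| Slim tube | 38.5 | 37 |
| Wide tube | 30 | 29 |
| Fork | 20 | 17 |

  All five readings are 1–3 mm high; the same kind of reading on the loose parts before I moved them was also 2–4 mm high, so I take it as depth noise.

- **Bystanders:** The mirror mount, the translation stage and both yellow posts show no change beyond noise between the first and last pictures.

- **What I could not check:** The arm blocked most of the last side view, so the final check rests on the top camera. No check failed.

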